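Put the flat carton away in the free bay of the desk rack

TASK

Slide the flat cardboard carton over the desk, lengthways through the gap between the tape roll and the tin, and then into the free bay of the low rack, under its front strip, until it is fully home against the bay's back wall. Keep the carton flat on the desk the whole way (do not lift or tip it), do not push the other things out of place, and leave the carton there, let go.

Things in the scene. Friction and masses are not known exactly. Their poses are not given: they have to be found in the camera images.
- carton: The carton to put away: closed flat cardboard box 95 x 120 x 30 mm (its x, y, z), about 0.35 kg, lying loose on the desk on the +y side of the gap; too wide to grip, but it slides easily when pushed on a side face. Origin: centre of its underside; z up; y along its 120 mm length. Either end may go in first.
- sheet: Sheet of paper lying flat on the desk, 297 x 210 mm, no thickness to speak of; it marks the gap. Origin: middle of the gap. Its x axis runs from one side of the gap to the other, its y axis along the passage; the carton has to travel towards -y.
- tape_roll: Loose roll of brown tape lying flat at one side of the gap, 104 mm across, 45 mm high, on the sheet about 114 mm (along the sheet's +x or -x) from the sheet's origin, so that the clear gap is 117 to 133 mm wide. Origin: centre of its underside. Must stay put.
- tin: Loose closed metal tin at the other side of the gap, 104 x 80 x 42 mm (x, y, z), also about 114 mm from the sheet's origin. Tape roll and tin may have changed sides. Origin: centre of its underside. Must stay put.
- rack: Low grey rack fixed to the desk, 228 mm along x: two bays side by side, mouths facing +y, each 102 mm wide, 100 deep, 38 clear height, no floor. Walls 8 mm, rounded noses. Strips 6 mm thick over the mouths (30 mm deep) and the back; top at 44 mm; open above between. Origin: on the desk, midway between the bays, at half depth; bay centres x = -55 and +55 mm; mouths y = +50, back wall face y = -50.
- liner: Thin dark sheet, 102 x 100 mm, on the floor of the free bay (either bay). Axes as the rack's (y out of the mouth). Origin: on the desk on the bay's centre line, 60 mm in front of the back wall, i.e. 40 mm inside the mouth: exactly where the carton's origin is when fully home. The carton then stands 20 mm out of the mouth.
- stored_carton: A like carton, 95 x 120 x 30 mm, 0.6 kg, loose, already home in the other bay and standing 20 mm out of its mouth. Origin: centre of its underside. Must stay put.
- stapler: Loose stapler, 140 mm long, 45 mm high, beyond the start of the carton. Origin: centre of its underside. Must stay put.
- filter_can: Loose dark metal can, 76 mm across, 85 mm high, at the back. Origin: centre of its underside. Must stay put.
- pen_cup: Loose black cup, 72 mm across, 95 mm high, at the back. Origin: centre of its underside. Must stay put.
Things that resemble listed ones, but are neither listed nor needed, are in the scene too. What is shaped like the carton but green or orange is not meant.

How it is judged (in metres and radians):
On the way:
1. the carton lies lengthways in the gap between the tape roll and the tin (x of carton in the frame of sheet between -0.03 and 0.03 m and y of carton in the frame of sheet between -0.025 and 0.025 m and angle between the y axis of carton and the y axis of sheet, either way round below 0.4 rad).
At the end, for the whole second after the job is handed in: The carton lies flat (within 0.05 rad, underside under 5 mm) and at rest in the free bay, lengthways (within 0.1 rad), with its end within 6 mm of the bay's back wall, its middle within 8 mm of the bay's centre line; the other things are where they stood (x of carton in the frame of liner between -0.008 and 0.008 m and y of carton in the frame of liner between -0.006 and 0.006 m and angle between the y axis of carton and the y axis of liner, either way round below 0.1 rad and height (world z) of carton below 0.005 m and angle between carton's own z axis and vertical below 0.05 rad and linear speed of carton below 0.01 m/s); the robot touches nothing.
It fails at once if the carton is lifted more than 15 mm or tipped by more than 0.25 rad (height (world z) of carton above 0.015 m or angle between carton's own z axis and vertical above 0.25 rad).
It fails at once if another loose thing is moved by more than 15 mm (distance of any of stored_carton, tape_roll, tin, stapler, filter_can, pen_cup from where it was at the start of the episode above 0.015 m).
It also fails if it takes over 72 s, if anything falls off the work surface, if the arm or the gripper's body presses on something with over 40 N, if the wrist force passes 120 N, or if a joint passes its speed limit or range.

ROBOT

A 6-joint arm with a two-finger parallel gripper is mounted at the origin on the work surface. World frame = base frame: x ahead of the robot, y to its left, z up, the work surface at z = 0. Lengths are in m, angles in degrees, forces in N, time in s.
With the tool pointing down it reaches from about 0.3 to 0.875 m from the base axis. Payload 6.4 kg.
Tool frame: the origin (TCP) lies at the very end of the fingers, on their centre line; the grasp point (between the pads) lies 19 mm behind it; y points along the fingers, z is the direction in which the jaws open and shut, and the axes are right-handed (so a half turn about y gives the same grasp; the last joint's range is limited). The gripper opens to 88 mm and grips with 3 to 60 N. Pads are 18 mm wide; open, the fingers measure 123 mm over their backs; the gripper's body (75 mm by 187 mm) begins 45 mm behind the grasp point.
Start: joints at [-86.534, 10.359, 92.074, -0, 77.567, -11.82], TCP at [0.152, -0.555, 0.239] pointing down, gripper open.
Joint ranges: [-171.53, 171.53], [-51.25, 118.39], [17.06, 147.69], [-65.23, 245.23], [0, 150.52], [-178.68, 178.68]. Speed limits (degrees/s): [147.25, 147.25, 172.46, 180, 180, 180].

INTERFACE

Orientations are given as a 3x3 rotation matrix whose columns are the frame's x, y, z axes.
In Python, from cell import * gives the robot as it stands. The module is installed in compiled form; this text tells all that it offers.
- The arm moves only by the shell command python3 -m crank 'ROWS'. ROWS is JSON, a list that holds one entry, the list of rows, each a list of 7 numbers: the shift along the world's x, y, z in cm, then the turn, a rotation vector about the world's x, y, z in rad, then the finger opening in cm, from 0 to 8.81. In form: [[[x, y, z, rx, ry, rz, hand], ...]]. A call has 1 to 12 rows; each row shifts and turns the commanded pose from where the row before left it; what a row does not reach is not made up. A row lasts 1/12 s, in which the tool goes at most 41.7 mm and 7.16 degrees, less where a joint would pass 70% of its speed; a pose out of reach is approached as far as the arm can. A call is refused whole if a number of a shift passes 4.17 or a number of a turn 0.125, either way. A call with a gripper value outside its range is refused whole. The fingers move at their own pace and stop on an object; the grip force is fixed at half the most. Time passes only in rows, so rows that do not move let the fingers close. It gives the time, the measured TCP pose, the force and the opening at its end, in the units of the state.
- get_state(): the state, without advancing time (a new reading comes with each control period).
- snapshot(name): name is "side" or "top"; returns a dict with "img" (400x640x3 uint8, red, green, blue), "K" (3x3 intrinsics, pixels), "R" (3x3) and "t" (3): a world point X has camera coordinates R X + t. Camera axes: x right, y down, z forward; pixel columns grow to the right and rows downward; lengths in m; the calibration is good to about 2 mm. A picture is of the moment at which its call begins. There is no depth.
- close_job(): hands the job in, once; it reports no verdict.
Trained networks look in a picture, given as the dict that the camera call returned (one of the last four; its "shot" number tells which), for a name from the list of things; names that differ only in an ending like _2 or _b are one class to them, and where a whole thing is asked for, a point or a joint stands for the part that bears it (a point fixed in the world has none). Each returns a list of dicts, best first, with "p" (0 to 1); they miss things now and then, are a little off and sometimes report something else, mostly with a low value. They report only what shows in the picture. A call takes as long as a camera call. They do not tell look-alikes from the thing itself.
- boxes_of(picture, label): "rect" ([centre column, centre row, width, height] in pixels, round what is visible of it).
- spot_point(picture, label): "position" ([column, row] in pixels: a listed point, or the origin of a listed thing).
The state is a dict: "clock": time; "joint_positions": joint angles; "joint_vel": joint speeds; "tau": joint torques, N m; "tcp_pos": TCP position; "tool_rot": TCP orientation; "wrist_force": force on the tool from outside, world axes, zero at the start; "ft_torque": the same for the moment, N m; "grip_width": finger opening in m.
Only numpy, scipy, OpenCV 4.12 (cv2) and the standard library are available. Lean on these libraries where they do the work, as an engineer would, in place of code of your own. Each camera call takes 0.05 s, during which the arm holds its last target.

## Working session

There is one attempt and no reset: what is moved stays moved. The work goes in short steps, Python scripts to look and compute and a shell command to move; the robot and the scene stay as the last step left them, time stands still between calls to the robot, and variables do not carry over. Pictures are saved under pics/ and viewed, and the job is handed in when it is done.

```bash
mkdir -p pics
python3 - <<'E'
from cell import *
import cv2,numpy as np
print(get_state())
for n in("side","top"):
    s=snapshot(n); cv2.imwrite(f"pics/{n}0.png",s["img"][:,:,::-1]); print(n,s["K"],s["R"],s["t"],s["shot"])
    for l in["carton","sheet","tape_roll","tin","rack","liner","stored_carton","stapler"]:
        print(l,[(np.round(d["rect"]),round(d["p"],2)) for d in boxes_of(s,l)][:3],[(np.round(d["position"],1),round(d["p"],2)) for d in spot_point(s,l)][:3])
E
```

```text
{'clock': 0.0, 'joint_positions': array([-8.65342931e+01,  1.04019835e+01,  9.21319602e+01, -7.78682808e-04,
        7.75706891e+01, -1.18218359e+01]), 'joint_vel': array([ 0.03165563, -0.04596001, -0.03664755,  0.09338554, -0.05076109,
        0.05296604]), 'tau': array([-4.62929293e-04, -4.33863831e+01, -3.41854191e+01,  7.02638668e-02,
        3.86370847e-02, -1.34796337e-04]), 'tcp_pos': array([ 0.15156804, -0.55408367,  0.23780673]), 'tool_rot': array([[-9.64614014e-01, -1.23642760e-04,  2.63666054e-01],
       [-2.63665836e-01,  1.82204390e-03, -9.64612361e-01],
       [-3.61143789e-04, -9.99998332e-01, -1.79016945e-03]]), 'wrist_force': array([ 0.3550447 , -0.34028971,  0.18505826]), 'ft_torque': array([-0.02102808,  0.01565005, -0.02835473]), 'grip_width': 0.08828919500450458}
side [[440.03663685   0.         319.64614001]
 [  0.         440.03663685 203.77039458]
 [  0.           0.           1.        ]] [[-0.86479216 -0.50164045 -0.02216718]
 [-0.24744144  0.46415394 -0.85049036]
 [ 0.43692935 -0.73001231 -0.52552333]] [0.52638943 0.14231924 0.86295504] 1
carton [(array([2
[... 1269 characters left out ...]
ray([194., 206.,  37.,  44.]), 0.73)] [(array([210.2, 276.2]), 0.74), (array([450.3, 235. ]), 0.33)]
sheet [(array([336., 209.,  79., 100.]), 0.94)] [(array([329.5, 208.6]), 0.78)]
tape_roll [(array([339., 249.,  36.,  40.]), 0.9)] [(array([337.9, 244.8]), 0.61)]
tin [(array([332., 170.,  31.,  40.]), 0.57)] [(array([330. , 168.6]), 0.62), (array([450. , 233.5]), 0.45)]
rack [(array([460., 218.,  45.,  84.]), 0.85)] [(array([450.9, 218.4]), 0.94)]
liner [(array([456., 200.,  34.,  35.]), 0.9)] [(array([453.3, 196.6]), 0.82)]
stored_carton [(array([450., 237.,  40.,  36.]), 0.81)] [(array([448.3, 235. ]), 0.76)]
stapler [(array([246., 131.,  16.,  49.]), 0.64)] [(array([245.4, 132.9]), 0.97)]
```

View pics/side0.png

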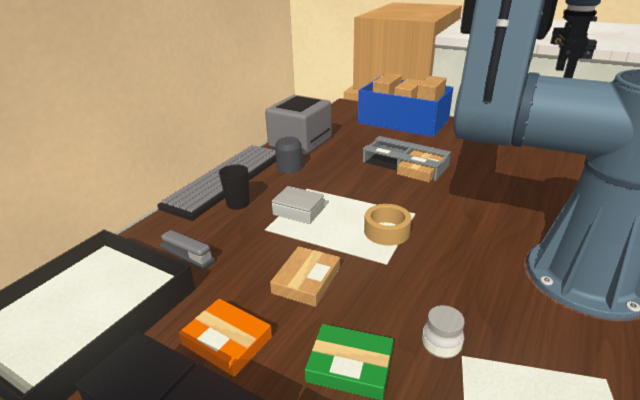

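View pics/top0.png

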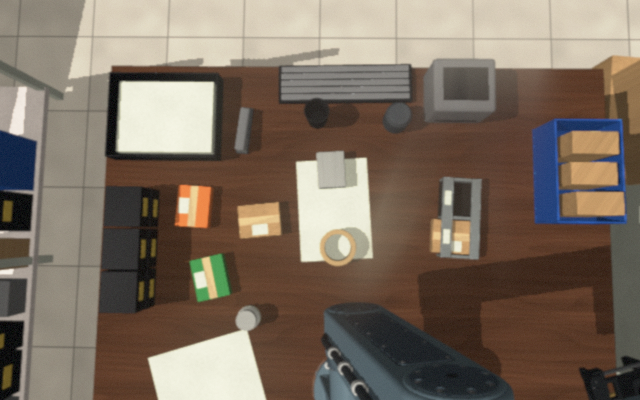

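Run:
```python
import cv2
a=cv2.imread("pics/top0.png")[100:330,160:510]
cv2.imwrite("pics/top0c.png",cv2.resize(a,None,fx=2.28,fy=2.28,interpolation=cv2.INTER_CUBIC))
```

```text
(no output)
```

View pics/top0c.png

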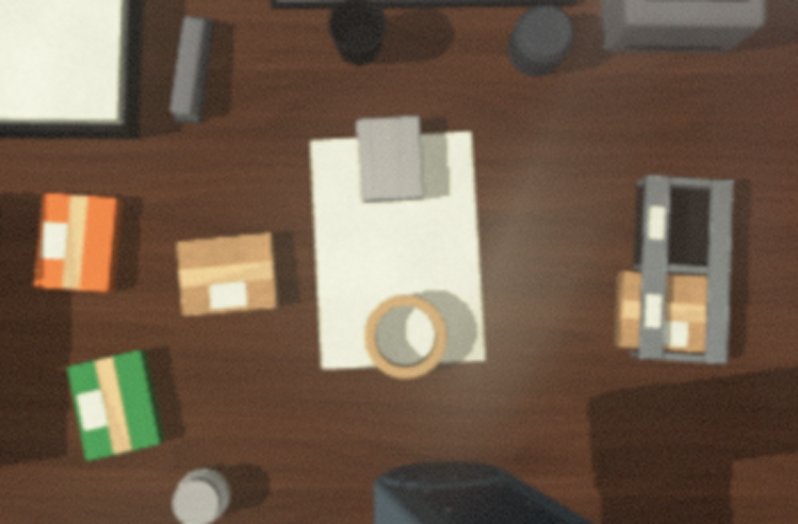

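The carton meant is the plain brown one at top (260,220) / side (305,278). The orange one (194,206) and the green one (210,278) are look-alikes, ruled out by colour, and the brown boxes in the blue crate are not meant. The stored carton is at (450,237) and the free bay is the +x one at (456,200). The tin is on the +x side of the gap and the tape roll on the -x side. Next I'll measure in metric orthophotos.

```bash
cat > h.py <<'E'
from cell import *
import cv2,numpy as np
def ortho(s,z,x0,x1,y0,y1,r=0.001):
    # image: rows = x descending, cols = y descending
    ys=np.arange(y1,y0,-r); xs=np.arange(x1,x0,-r)
    Y,X=np.meshgrid(ys,xs)
    P=np.stack([X,Y,np.full_like(X,z)],-1)@s["R"].T+s["t"]
    p=P@s["K"].T
    return cv2.remap(s["img"],(p[...,0]/p[...,2]).astype(np.float32),(p[...,1]/p[...,2]).astype(np.float32),cv2.INTER_CUBIC)
def pix(s,X):
    p=s["K"]@(s["R"]@np.array(X)+s["t"]); return p[:2]/p[2]
def plane(s,uv,z):
    C=-s["R"].T@s["t"]; d=s["R"].T@np.linalg.solve(s["K"],[uv[0],uv[1],1]); return C+d*(z-C[2])/d[2]
E
python3 - <<'E'
from h import *
s=snapshot("top"); print("C",-s["R"].T@s["t"])
print("carton",plane(s,(260,220),.03)); print("sheet",plane(s,(336,209),0),plane(s,spot_point(s,"sheet")[0]["position"],0))
print("rack",plane(s,spot_point(s,"rack")[0]["position"],0),"liner",plane(s,spot_point(s,"liner")[0]["position"],0))
print("tape",plane(s,spot_point(s,"tape_roll")[0]["position"],0),"tin",plane(s,spot_point(s,"tin")[0]["position"],0),"stored",plane(s,spot_point(s,"stored_carton")[0]["position"],0))
for n,z in(("a",.03),("b",.044)):
    o=ortho(s,z,.35,.75,-.45,.35)
    for k in range(0,800,100): cv2.line(o,(k,0),(k,6),(255,0,0),1)
    for k in range(0,400,50): cv2.line(o,(0,k),(6,k),(255,0,0),1)
    cv2.imwrite(f"pics/o{n}.png",o[:,:,::-1])
E
```

```text
C [0.45072457 0.07433208 1.19502664]
carton [0.4781317  0.27259753 0.03      ]
sheet [0.51431457 0.0528618  0.        ] [0.51458501 0.0549374  0.        ]
rack [ 0.49714451 -0.29253732  0.        ] liner [ 0.55504417 -0.29175768  0.        ]
tape [0.7373498  0.32967621 0.        ] tin [0.63220179 0.06636067 0.        ] stored [ 0.43888017 -0.27725278  0.        ]
```

View pics/oa.png

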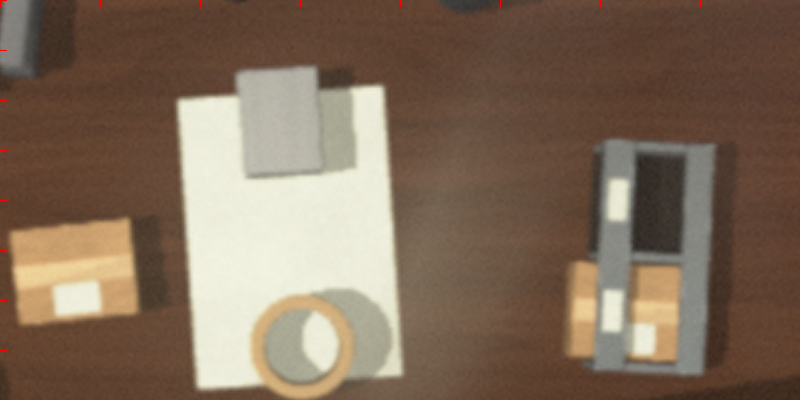

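View pics/ob.png

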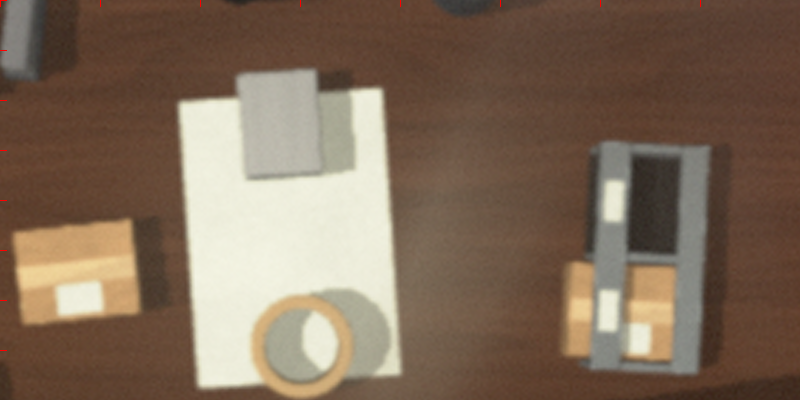

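The orthophotos (1 mm/px) show the carton top centred at about (75,272), so (0.478, 0.275) with yaw about +0.10. The gap centre is about (0.515, 0.056). The rack sits at about (0.493, -0.296) with yaw about -0.05. I'll measure the rack and carton more closely.

Run:
```python
from h import *
s=snapshot("top")
o=ortho(s,.044,.36,.63,-.38,-.2,.0005)
cv2.imwrite("pics/rack1.png",o[:,:,::-1])
o=ortho(s,.030,.40,.56,.20,.36,.0005); hsv=cv2.cvtColor(o,cv2.COLOR_RGB2HSV)
m=(o[...,0].astype(int)>135).astype(np.uint8); m=cv2.morphologyEx(m,cv2.MORPH_CLOSE,np.ones((9,9)))
c=max(cv2.findContours(m,cv2.RETR_EXTERNAL,cv2.CHAIN_APPROX_NONE)[0],key=cv2.contourArea)
r=cv2.minAreaRect(c); print("carton",.56-r[0][1]*.0005,.36-r[0][0]*.0005,np.array(r[1])*.5,r[2])
b=cv2.boxPoints(r).astype(int); cv2.drawContours(o,[b],0,(0,0,255),1); cv2.imwrite("pics/cart1.png",o[:,:,::-1])
```

```text
carton 0.47834571838378914 0.27652195739746094 [ 98.06311035 123.25921631] 84.06258392333984
```

View pics/rack1.png

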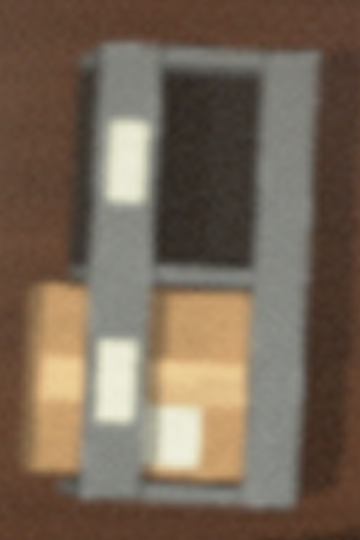

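View pics/cart1.png

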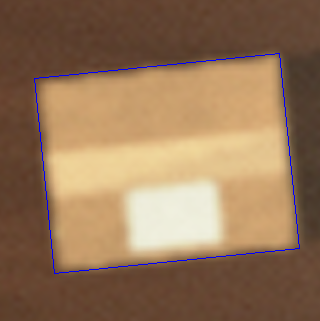

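```bash
python3 -m crank '[[[2.6,3.2,0,0,0,0.1173,4.4],[2.6,3.2,0,0,0,0.1173,4.4],[2.6,3.2,0,0,0,0.1173,4.4],[2.6,3.2,0,0,0,0.1173,4.4],[2.6,3.2,0,0,0,0.1173,4.4],[2.6,3.2,0,0,0,0.1173,4.4],[2.6,3.2,0,0,0,0.1173,4.4],[2.6,3.2,0,0,0,0.1173,4.4],[2.6,3.2,0,0,0,0.1173,4.4],[2.6,3.2,0,0,0,0.1173,4.4],[2.6,3.2,0,0,0,0.1173,4.4],[2.6,3.2,0,0,0,0.1173,4.4]]]'
```

```text
clock: 3.1
tcp_pos: [0.4646, -0.1688, 0.2391]
tool_rot: [[0.109, 0.001, 0.994], [-0.994, -0.001, 0.109], [0.001, -1.0, 0.001]]
wrist_force: [1.1, -0.3, -0.1]
grip_width: 0.0437
```

```bash
python3 -m crank '[[[0.03,3.9,0,0,0,0,4.4],[0.03,3.9,0,0,0,0,4.4],[0.03,3.9,0,0,0,0,4.4],[0.03,3.9,0,0,0,0,4.4],[0.03,3.9,0,0,0,0,4.4],[0.03,3.9,0,0,0,0,4.4],[0.03,3.9,0,0,0,0,4.4],[0.03,3.9,0,0,0,0,4.4],[0.03,3.9,0,0,0,0,4.4],[0.03,3.9,0,0,0,0,4.4],[0.03,3.9,0,0,0,0,4.4],[0.03,3.9,0,0,0,0,4.4]]]' && python3 -m crank '[[[0,3.8,0,0,0,0,4.4],[0,3.8,0,0,0,0,4.4],[0,0,-4,0,0,0,4.4],[0,0,-4,0,0,0,4.4],[0,0,-4,0,0,0,4.4],[0,0,-4,0,0,0,4.4],[0,0,-4,0,0,0,4.4],[0,0,-2.2,0,0,0,4.4],[0,0,-0.5,0,0,0,4.4],[0,0,0,0,0,0,4.4]]]'
python3 - <<'E'
from h import *
for n in("top","side"):
    s=snapshot(n); cv2.imwrite(f"pics/{n}2.png",s["img"][:,:,::-1])
print(get_state()["tcp_pos"],get_state()["wrist_force"],get_state()["clock"])
E
```

```text
clock: 4.1
tcp_pos: [0.4668, 0.2994, 0.2389]
tool_rot: [[0.104, 0.001, 0.995], [-0.995, 0.0, 0.104], [-0.0, -1.0, 0.001]]
wrist_force: [1.6, -0.6, 0.4]
grip_width: 0.0442
clock: 4.93
tcp_pos: [0.4659, 0.3726, 0.0099]
tool_rot: [[0.103, -0.004, 0.995], [-0.995, -0.002, 0.103], [0.001, -1.0, -0.004]]
wrist_force: [0.1, 0.4, -0.2]
grip_width: 0.044
[0.4684579  0.37398561 0.01334662] [0.19089513 0.56541045 0.57531281] 5.0333
```

View pics/top2.png

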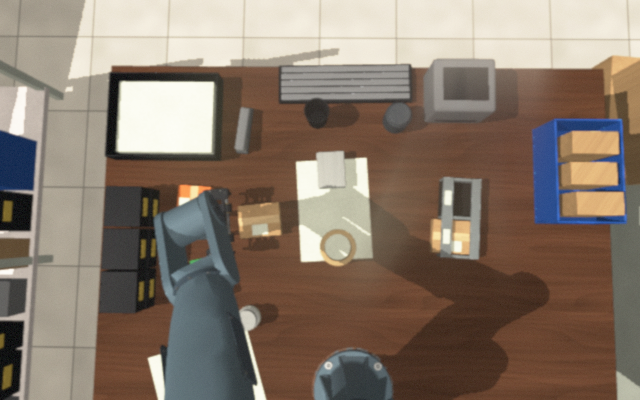

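View pics/side2.png

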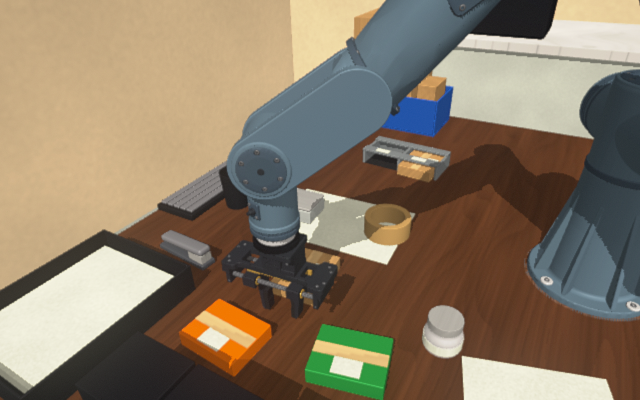

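The picture shows the fingers straddling the far end of the carton, around (230,215) in the top view. I'll push slowly now.

```bash
python3 -m crank '[[[0.1,-1.0,0,0,0,0,4.4],[0.1,-1.0,0,0,0,0,4.4],[0.08,-0.5,0,0,0,0,4.4],[0.08,-0.5,0,0,0,0,4.4],[0.1,-0.6,0,0,0,0,4.4],[0.13,-0.8,0,0,0,0,4.4],[0.16,-0.9,0,0,0,-0.002,4.4],[0.16,-0.9,0,0,0,-0.002,4.4],[0.16,-0.9,0,0,0,-0.002,4.4],[0.16,-0.9,0,0,0,-0.002,4.4],[0.16,-0.9,0,0,0,-0.002,4.4],[0,0,0,0,0,0,4.4]]]'
cat > cart.py <<'E'
from h import *
import sys
s=snapshot("top")
x0,x1,y0,y1=[float(v) for v in sys.argv[2:6]]
o=ortho(s,.03,x0,x1,y0,y1,.0005); g=o.copy()
for k in range(0,o.shape[1],40): cv2.line(g,(k,0),(k,8),(255,0,0),1)
for k in range(0,o.shape[0],40): cv2.line(g,(0,k),(8,k),(255,0,0),1)
cv2.imwrite(f"pics/{sys.argv[1]}.png",g[:,:,::-1]); st=get_state()
z=st["tool_rot"][:,2]; print("tcp",st["tcp_pos"].round(4),"yaw",np.arctan2(z[1],z[0]).round(3),"F",st["wrist_force"].round(1),"t",st["clock"])
cv2.imwrite(f"pics/{sys.argv[1]}_full.png",s["img"][:,:,::-1])
E
python3 cart.py p1 .36 .66 .05 .35
```

```text
clock: 6.03
tcp_pos: [0.4819, 0.2831, 0.0124]
tool_rot: [[0.092, 0.001, 0.996], [-0.996, 0.0, 0.092], [0.0, -1.0, 0.001]]
wrist_force: [-0.3, 0.0, 0.1]
grip_width: 0.0441
tcp [0.4814 0.2834 0.012 ] yaw 0.093 F [ 0.4 -0.6 -0.2] t 6.0833
```

View pics/p1.png

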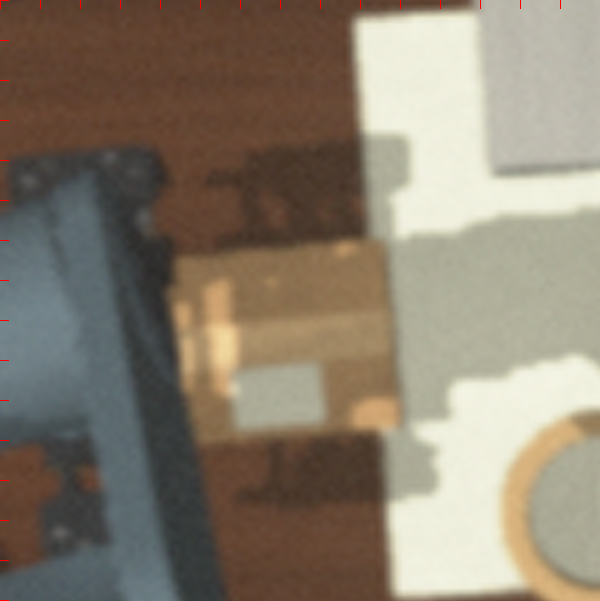

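```bash
python3 -m crank '[[[0.1,-0.6,0,0,0,0,4.4],[0.16,-0.8,0,0,0,-0.002,4.4],[0.16,-0.9,0,0,0,-0.002,4.4],[0.18,-0.9,0,0,0,-0.002,4.4],[0.18,-0.9,0,0,0,-0.002,4.4],[0.18,-0.9,0,0,0,-0.002,4.4],[0.18,-0.9,0,0,0,-0.002,4.4],[0.18,-0.9,0,0,0,-0.002,4.4],[0.18,-0.9,0,0,0,-0.002,4.4],[0.16,-0.9,0,0,0,-0.002,4.4],[0.16,-0.9,0,0,0,-0.002,4.4],[0.1,-0.5,0,0,0,0,4.4]]]'
python3 cart.py p2 .36 .66 -.05 .25
```

```text
clock: 7.08
tcp_pos: [0.5005, 0.183, 0.0118]
tool_rot: [[0.072, -0.0, 0.997], [-0.997, -0.0, 0.072], [0.0, -1.0, -0.0]]
wrist_force: [0.3, 5.3, 4.5]
grip_width: 0.0439
tcp [0.5006 0.1824 0.0116] yaw 0.072 F [-0.2 -0.1 -0.6] t 7.1333
```

View pics/p2.png

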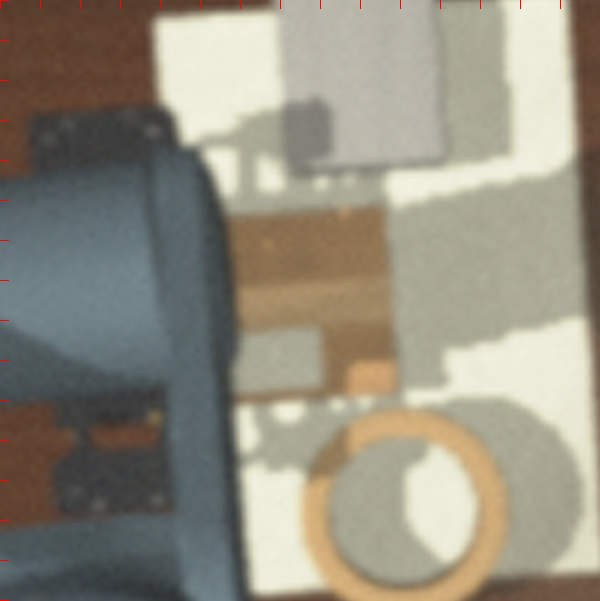

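```bash
python3 -m crank '[[[0.15,-0.6,0,0,0,0,4.4],[0.18,-0.9,0,0,0,-0.001,4.4],[0.18,-0.9,0,0,0,-0.001,4.4],[0.18,-0.9,0,0,0,-0.001,4.4],[0.18,-0.9,0,0,0,-0.001,4.4],[0.18,-0.9,0,0,0,-0.001,4.4],[0.1,-0.5,0,0,0,0,4.4],[0,0,0,0,0,0,4.4]]]'
python3 cart.py p3 .36 .66 -.1 .2
```

```text
clock: 7.8
tcp_pos: [0.512, 0.1267, 0.0115]
tool_rot: [[0.067, -0.0, 0.998], [-0.998, -0.001, 0.067], [0.001, -1.0, -0.0]]
wrist_force: [-0.3, 0.3, -0.3]
grip_width: 0.0441
tcp [0.5119 0.1272 0.0115] yaw 0.068 F [-0.   0.3 -0.4] t 7.85
```

View pics/p3.png

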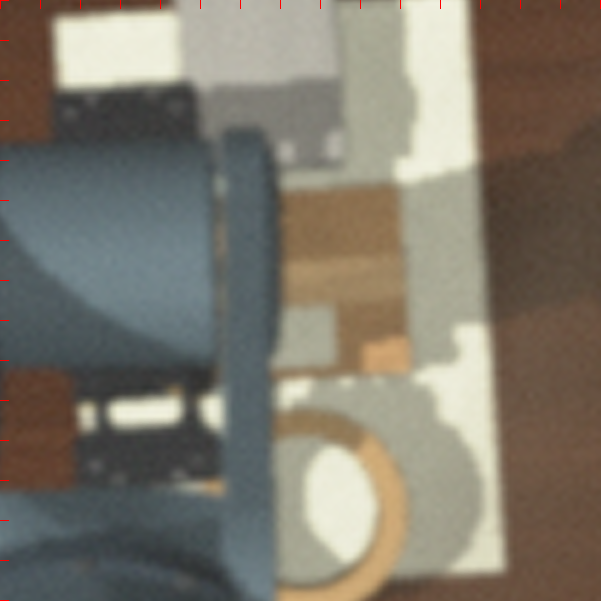

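Front edge at (402,184)-(411,372), so the carton centre is about (0.517, 0.057) with yaw 0.065, in the middle of the gap and clear on both sides. I'll go on with a gentle S-curve towards the bay.

```bash
python3 -m crank '[[[0.05,-0.6,0,0,0,0.006,4.4],[0.04,-0.9,0,0,0,0.011,4.4],[0.04,-0.9,0,0,0,0.011,4.4],[0.04,-0.9,0,0,0,0.011,4.4],[0.04,-0.9,0,0,0,0.011,4.4],[0.04,-0.9,0,0,0,0.011,4.4],[0.04,-0.9,0,0,0,0.011,4.4],[0,-0.1,0,0,0,0,4.4]]]'
python3 cart.py p4 .40 .64 -.16 .14
```

```text
clock: 8.52
tcp_pos: [0.5146, 0.0663, 0.0115]
tool_rot: [[0.14, -0.0, 0.99], [-0.99, -0.0, 0.14], [0.0, -1.0, -0.0]]
wrist_force: [0.5, 0.8, -0.3]
grip_width: 0.0441
tcp [0.5146 0.0666 0.0115] yaw 0.14 F [-0.7 -0.1 -0.2] t 8.5667
```

View pics/p4.png

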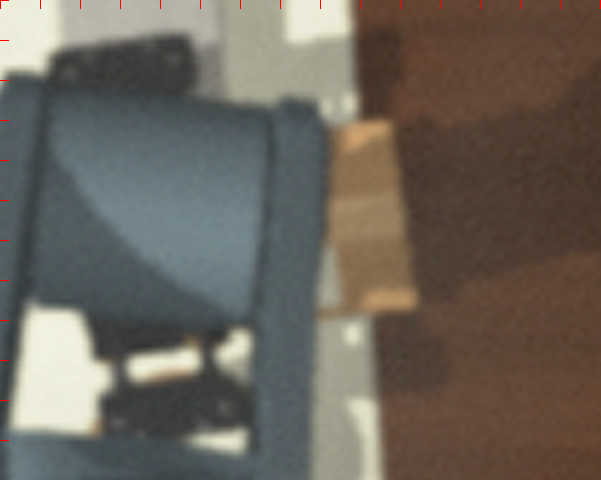

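```bash
python3 -m crank '[[[0.12,-0.6,0,0,0,0,4.4],[0.2,-0.9,0,0,0,-0.002,4.4],[0.2,-0.9,0,0,0,-0.002,4.4],[0.22,-0.9,0,0,0,-0.002,4.4],[0.22,-0.9,0,0,0,-0.002,4.4],[0.22,-0.9,0,0,0,-0.002,4.4],[0.22,-0.9,0,0,0,-0.002,4.4],[0.22,-0.9,0,0,0,-0.002,4.4],[0.22,-0.9,0,0,0,-0.002,4.4],[0.1,-0.4,0,0,0,0,4.4]]]'
python3 cart.py p5 .42 .64 -.28 .02
```

```text
clock: 9.4
tcp_pos: [0.5346, -0.0162, 0.0118]
tool_rot: [[0.123, 0.0, 0.992], [-0.992, -0.0, 0.123], [0.0, -1.0, 0.0]]
wrist_force: [0.3, 2.4, -0.5]
grip_width: 0.044
tcp [ 0.5348 -0.0164  0.0119] yaw 0.123 F [ 0.2 -0.9 -0.7] t 9.45
```

View pics/p5.png

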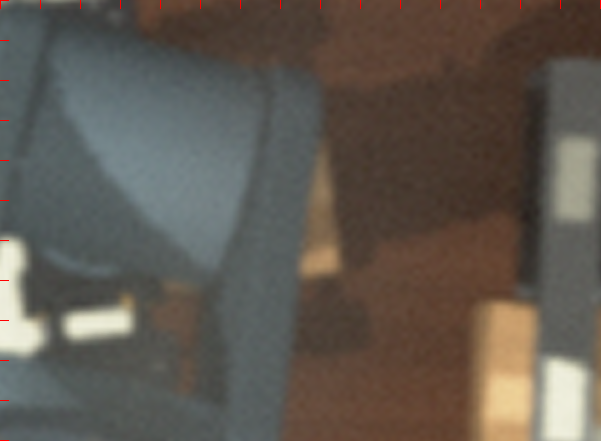

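```bash
python3 -m crank '[[[0.2,-0.6,0,0,0,-0.012,4.4],[0.25,-0.9,0,0,0,-0.017,4.4],[0.25,-0.9,0,0,0,-0.018,4.4],[0.25,-0.9,0,0,0,-0.018,4.4],[0.25,-0.9,0,0,0,-0.018,4.4],[0.22,-0.9,0,0,0,-0.018,4.4],[0.22,-0.9,0,0,0,-0.018,4.4],[0.22,-0.9,0,0,0,-0.018,4.4],[0.2,-0.9,0,0,0,-0.018,4.4],[0.15,-0.7,0,0,0,-0.012,4.4],[0.05,-0.3,0,0,0,-0.004,4.4],[0,0,0,0,0,0,4.4]]]'
python3 cart.py p6 .42 .64 -.36 -.06
python3 - <<'E'
from h import *
s=snapshot("side"); cv2.imwrite("pics/s6.png",cv2.resize(s["img"][110:230,300:480],None,fx=4,fy=4,interpolation=cv2.INTER_CUBIC)[:,:,::-1])
E
```

```text
clock: 10.45
tcp_pos: [0.557, -0.1039, 0.0117]
tool_rot: [[-0.047, 0.001, 0.999], [-0.999, -0.001, -0.047], [0.001, -1.0, 0.001]]
wrist_force: [0.4, 0.9, 0.6]
grip_width: 0.044
tcp [ 0.5567 -0.1035  0.0116] yaw -0.047 F [-0.4 -0.  -0. ] t 10.5
```

View pics/p6.png

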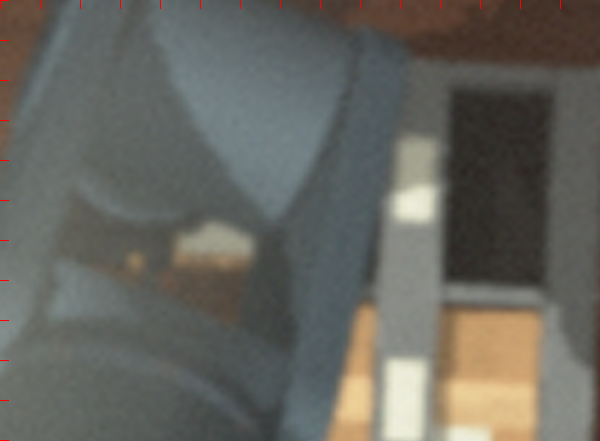

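View pics/s6.png

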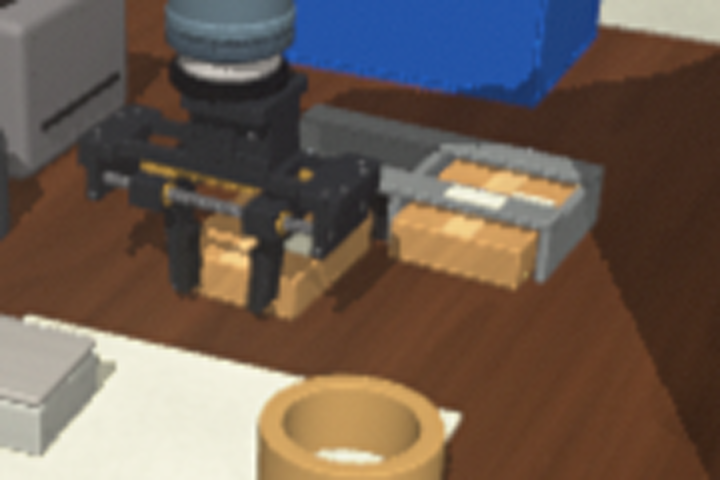

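```bash
cat > ov.py <<'E'
from h import *
import sys
n,name,cx,cy,yaw=sys.argv[1],sys.argv[2],*map(float,sys.argv[3:6])
u0,u1,v0,v1=map(int,sys.argv[6:10]); f=float(sys.argv[10])
s=snapshot(n); o=cv2.resize(s["img"][v0:v1,u0:u1],None,fx=f,fy=f,interpolation=cv2.INTER_CUBIC)
def T(p): 
    c,sn=np.cos(yaw),np.sin(yaw); q=pix(s,[cx+c*p[0]-sn*p[1],cy+sn*p[0]+c*p[1],p[2]]); return tuple(int(round(a)) for a in (f*(q-[u0,v0])))
co=[(-.0475,-.06),(.0475,-.06),(.0475,.06),(-.0475,.06)]
for i in range(4):
    a,b=co[i],co[(i+1)%4]
    cv2.line(o,T((*a,.03)),T((*b,.03)),(0,0,255),1); cv2.line(o,T((*a,0)),T((*b,0)),(255,0,255),1); cv2.line(o,T((*a,0)),T((*a,.03)),(0,255,0),1)
cv2.imwrite(f"pics/{name}.png",o[:,:,::-1])
E
python3 ov.py side v6s .5534 -.1734 -.047 310 440 130 200 6
python3 ov.py top v6t .5534 -.1734 -.047 350 500 150 270 5
```

```text
(no output)
```

View pics/v6s.png

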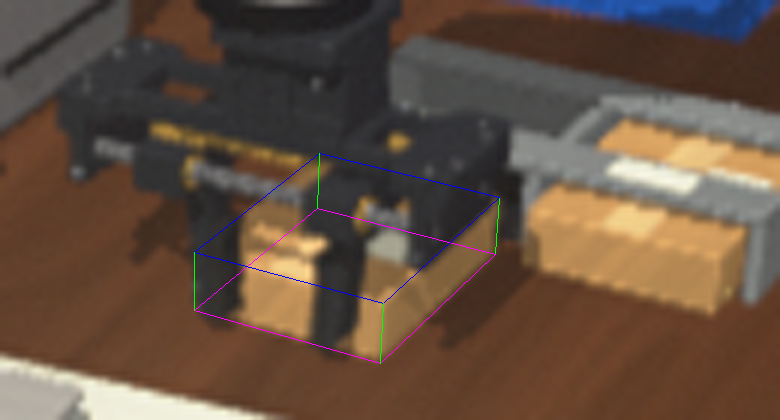

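View pics/v6t.png

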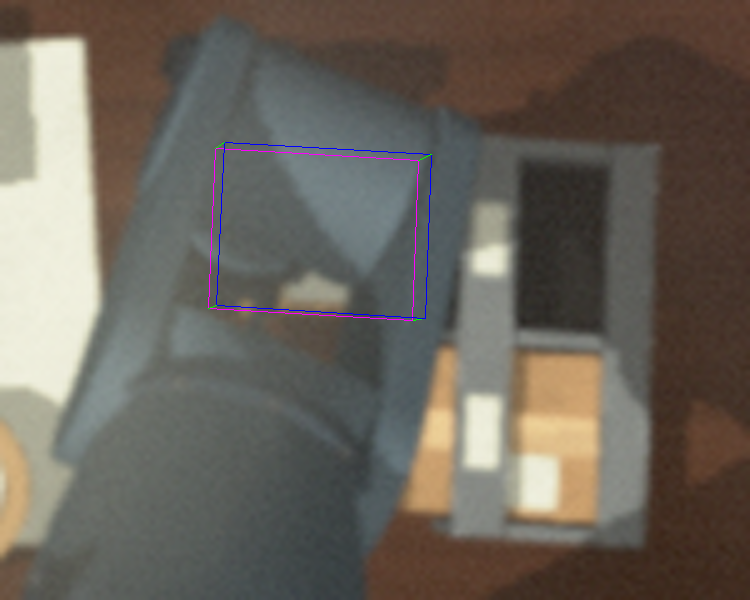

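The overlay of the predicted carton pose matches both pictures, so the carton is on the bay line. Before going in, I'll check the rack estimate by overlaying the implied stored-carton pose.

```bash
python3 ov.py side v7s .4387 -.2837 -.048 370 470 130 190 7
python3 ov.py top v7t .4387 -.2837 -.048 400 500 160 270 5
```

```text
(no output)
```

View pics/v7s.png

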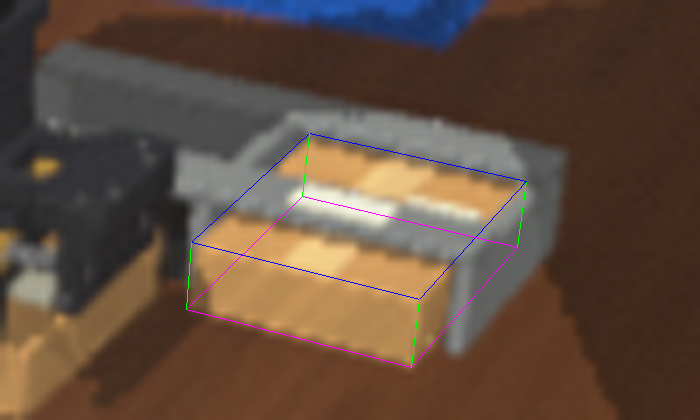

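View pics/v7t.png

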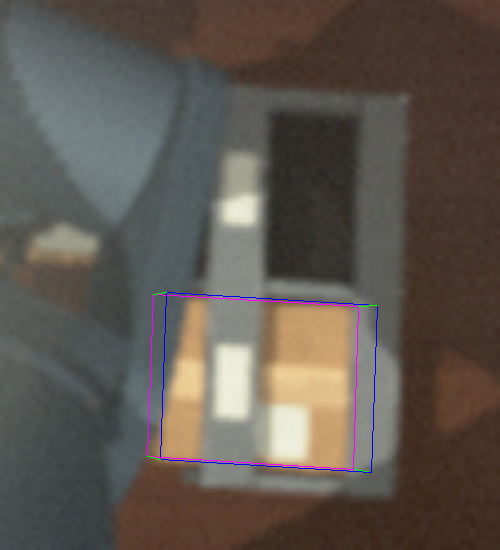

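```bash
cat > rk.py <<'E'
from h import *
import sys
cx,cy,yaw=map(float,sys.argv[1:4])
for n,(u0,u1,v0,v1,f) in {"side":(350,470,125,190,6.5),"top":(420,500,160,270,5)}.items():
    s=snapshot(n); o=cv2.resize(s["img"][v0:v1,u0:u1],None,fx=f,fy=f,interpolation=cv2.INTER_CUBIC)
    def T(p):
        c,sn=np.cos(yaw),np.sin(yaw); q=pix(s,[cx+c*p[0]-sn*p[1],cy+sn*p[0]+c*p[1],p[2]]); return tuple(int(round(a)) for a in (f*(q-[u0,v0]+.5)))
    def poly(P,c): cv2.polylines(o,[np.array([T(p) for p in P])],True,c,1)
    a=.114
    poly([(-a,.05,.044),(a,.05,.044),(a,-.058,.044),(-a,-.058,.044)],(0,0,255))
    poly([(-a,.02,.044),(a,.02,.044),(a,.05,.044),(-a,.05,.044)],(0,0,255))
    for x in(-a,a): poly([(x,.05,.044),(x,.05,0),(x,-.058,0),(x,-.058,.044)],(0,255,0))
    poly([(-.1025,.07,.03),(-.0075,.07,.03),(-.0075,.07,0),(-.1025,.07,0)],(255,0,255))
    cv2.imwrite(f"pics/{sys.argv[4]}_{n}.png",o[:,:,::-1])
E
python3 rk.py .493 -.2963 -.048 r1
```

```text
(no output)
```

View pics/r1_side.png

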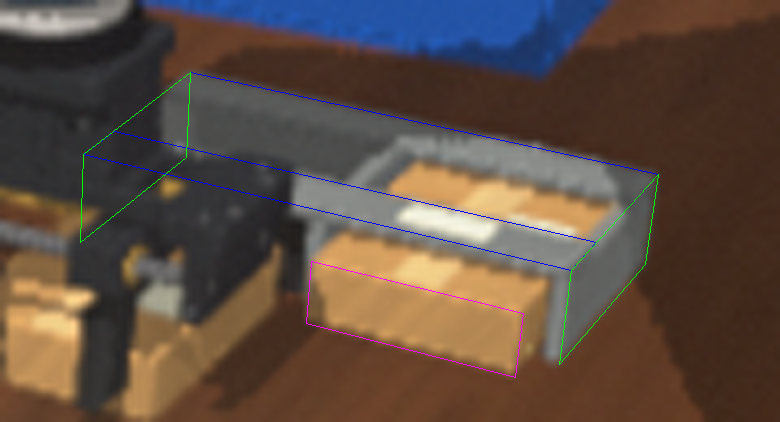

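View pics/r1_top.png

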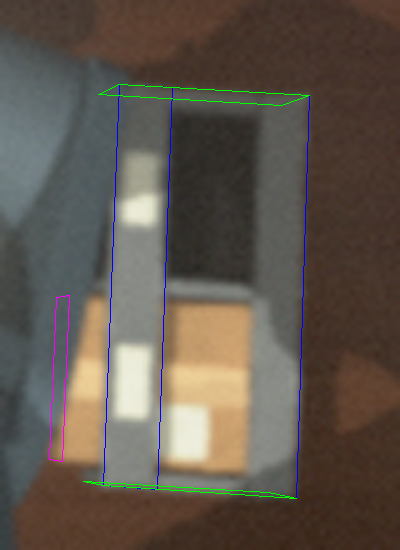

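The rack model fits both pictures well: front post at side-crop (548-570, 272-362), outline edges in the top view. The bay line agrees with the carton, so I'll push it in.

```bash
python3 -m crank '[[[-0.02,-0.4,0,0,0,0,4.4],[-0.02,-0.5,0,0,0,0,4.4],[-0.02,-0.5,0,0,0,0,4.4],[-0.03,-0.5,0,0,0,0,4.4],[-0.02,-0.5,0,0,0,0,4.4],[-0.03,-0.5,0,0,0,0,4.4],[-0.02,-0.5,0,0,0,0,4.4],[-0.03,-0.5,0,0,0,0,4.4]]]'
python3 -m crank '[[[-0.02,-0.5,0,0,0,0,4.4],[-0.03,-0.5,0,0,0,0,4.4],[-0.02,-0.5,0,0,0,0,4.4],[-0.03,-0.5,0,0,0,0,4.4]]]'
```

```text
clock: 11.52
tcp_pos: [0.5547, -0.1423, 0.0116]
tool_rot: [[-0.047, -0.0, 0.999], [-0.999, 0.0, -0.047], [-0.0, -1.0, -0.0]]
wrist_force: [-0.1, 0.8, -0.9]
grip_width: 0.0442
clock: 11.85
tcp_pos: [0.5537, -0.1622, 0.0116]
tool_rot: [[-0.046, -0.0, 0.999], [-0.999, -0.0, -0.046], [0.0, -1.0, -0.0]]
wrist_force: [-0.2, 1.6, -1.2]
grip_width: 0.0443
```

```bash
python3 -c "
from h import *
s=snapshot('side'); cv2.imwrite('pics/s8.png',cv2.resize(s['img'][110:230,320:500],None,fx=4,fy=4,interpolation=cv2.INTER_CUBIC)[:,:,::-1])"; python3 cart.py p8 .42 .64 -.38 -.08
```

```text
tcp [ 0.5539 -0.1628  0.0119] yaw -0.047 F [-0.1 -0.9 -0.7] t 11.95
```

View pics/s8.png

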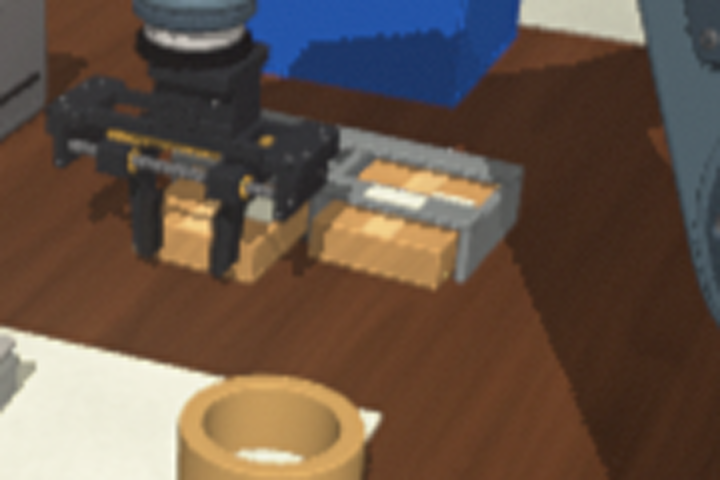

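View pics/p8.png

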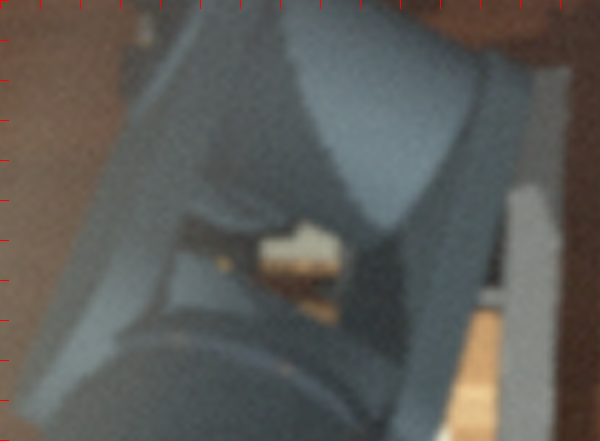

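The side view shows the carton about 40 mm into the bay, with no contact forces. I'll continue.

```bash
python3 -m crank '[[[-0.02,-0.4,0,0,0,0,4.4],[-0.02,-0.5,0,0,0,0,4.4],[-0.02,-0.5,0,0,0,0,4.4],[-0.03,-0.5,0,0,0,0,4.4],[-0.02,-0.5,0,0,0,0,4.4],[-0.03,-0.5,0,0,0,0,4.4],[-0.02,-0.5,0,0,0,0,4.4],[-0.03,-0.5,0,0,0,0,4.4],[-0.02,-0.4,0,0,0,0,4.4],[-0.01,-0.3,0,0,0,0,4.4]]]'
python3 -m crank '[[[-0.01,-0.1,0,0,0,0,4.4],[0,-0.1,0,0,0,0,4.4],[-0.01,-0.1,0,0,0,0,4.4],[0,-0.1,0,0,0,0,4.4],[-0.01,-0.1,0,0,0,0,4.4]]]'
```

```text
clock: 12.78
tcp_pos: [0.5517, -0.2082, 0.0118]
tool_rot: [[-0.047, 0.0, 0.999], [-0.999, 0.0, -0.047], [-0.0, -1.0, 0.0]]
wrist_force: [0.4, 3.7, 3.3]
grip_width: 0.0439
clock: 13.2
tcp_pos: [0.5514, -0.2123, 0.0118]
tool_rot: [[-0.046, -0.0, 0.999], [-0.999, 0.0, -0.046], [-0.0, -1.0, -0.0]]
wrist_force: [0.0, 4.7, 3.8]
grip_width: 0.0442
```

```bash
for i in 1; do python3 -m crank '[[[0,-0.1,0,0,0,0,4.4],[-0.01,-0.1,0,0,0,0,4.4],[0,-0.1,0,0,0,0,4.4]]]'; python3 -m crank '[[[-0.01,-0.1,0,0,0,0,4.4],[0,-0.1,0,0,0,0,4.4]]]'; done
```

```text
clock: 13.45
tcp_pos: [0.5513, -0.2154, 0.0118]
tool_rot: [[-0.046, -0.0, 0.999], [-0.999, 0.0, -0.046], [-0.0, -1.0, -0.0]]
wrist_force: [0.7, 5.6, 4.3]
grip_width: 0.044
clock: 13.62
tcp_pos: [0.5512, -0.2174, 0.0118]
tool_rot: [[-0.046, 0.0, 0.999], [-0.999, 0.0, -0.046], [-0.0, -1.0, 0.0]]
wrist_force: [0.1, 5.6, 3.6]
grip_width: 0.0441
```

```bash
python3 -m crank '[[[0,-0.1,0,0,0,0,4.4]]]'; python3 -m crank '[[[0,-0.1,0,0,0,0,4.4]]]'
```

```text
clock: 13.7
tcp_pos: [0.5512, -0.2184, 0.0118]
tool_rot: [[-0.046, -0.0, 0.999], [-0.999, 0.0, -0.046], [-0.0, -1.0, -0.0]]
wrist_force: [1.3, 5.2, 4.4]
grip_width: 0.0439
clock: 13.78
tcp_pos: [0.5511, -0.2189, 0.0118]
tool_rot: [[-0.046, -0.0, 0.999], [-0.999, 0.001, -0.046], [-0.001, -1.0, -0.0]]
wrist_force: [0.6, 10.7, 8.3]
grip_width: 0.0439
```

```bash
python3 -m crank '[[[0,-0.05,0,0,0,0,4.4]]]'; python3 -m crank '[[[0,-0.05,0,0,0,0,4.4],[0,0,0,0,0,0,4.4]]]'
```

```text
clock: 13.87
tcp_pos: [0.5512, -0.2189, 0.0118]
tool_rot: [[-0.046, -0.0, 0.999], [-0.999, 0.002, -0.046], [-0.002, -1.0, -0.0]]
wrist_force: [0.6, 10.4, 6.7]
grip_width: 0.044
clock: 14.03
tcp_pos: [0.5511, -0.2189, 0.0118]
tool_rot: [[-0.046, -0.0, 0.999], [-0.999, 0.003, -0.046], [-0.003, -1.0, -0.001]]
wrist_force: [1.7, 11.4, 6.9]
grip_width: 0.044
```

The fingers have stalled against the wall at the predicted y. I'll back off, rise and clear the view.

```bash
python3 -m crank '[[[0.02,0.3,0,0,0,0,4.4],[0.05,1,0,0,0,0,4.4],[0.1,2,0,0,0,0,4.4],[0,2,0,0,0,0,4.4],[0,0,3,0,0,0,4.4],[0,0,4,0,0,0,4.4],[0,0,4,0,0,0,4.4],[0,0,4,0,0,0,4.4],[0,0,4,0,0,0,4.4],[0,3,1,0,0,0,4.4],[0,4,0,0,0,0,4.4],[0,4,0,0,0,0,4.4]]]' && python3 -m crank '[[[-0.5,4,0,0,0,0,4.4],[-0.5,4,0,0,0,0,4.4],[-0.5,4,0,0,0,0,4.4],[-0.5,4,0,0,0,0,4.4],[-0.5,4,0,0,0,0,4.4],[-0.5,4,0,0,0,0,4.4],[-0.5,4,0,0,0,0,4.4],[0,4,0,0,0,0,4.4],[0,3,0,0,0,0,4.4],[0,0,0,0,0,0,4.4],[0,0,0,0,0,0,4.4]]]'
python3 rk.py .493 -.2963 -.048 r2
python3 ov.py top v9t .5485 -.289 -.048 420 500 160 270 5
python3 ov.py side v9s .5485 -.289 -.048 350 470 125 190 6.5
python3 cart.py end .35 .75 -.4 .4 >/dev/null
```

```text
clock: 15.03
tcp_pos: [0.5534, -0.0577, 0.2134]
tool_rot: [[-0.049, 0.003, 0.999], [-0.999, -0.002, -0.049], [0.002, -1.0, 0.004]]
wrist_force: [0.7, 0.0, -1.2]
grip_width: 0.0439
clock: 15.95
tcp_pos: [0.5172, 0.2935, 0.2112]
tool_rot: [[-0.043, -0.0, 0.999], [-0.999, -0.001, -0.043], [0.001, -1.0, 0.0]]
wrist_force: [0.4, 0.3, -0.3]
grip_width: 0.0443
```

View pics/v9t.png

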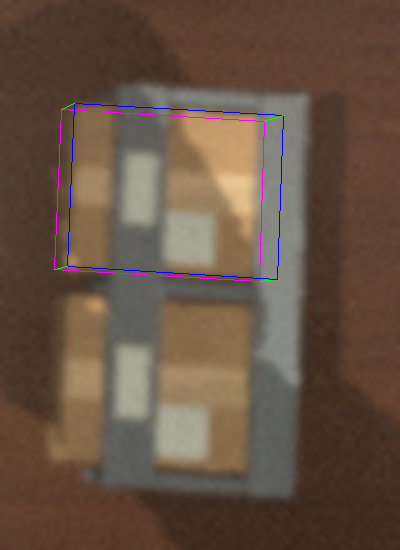

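View pics/v9s.png

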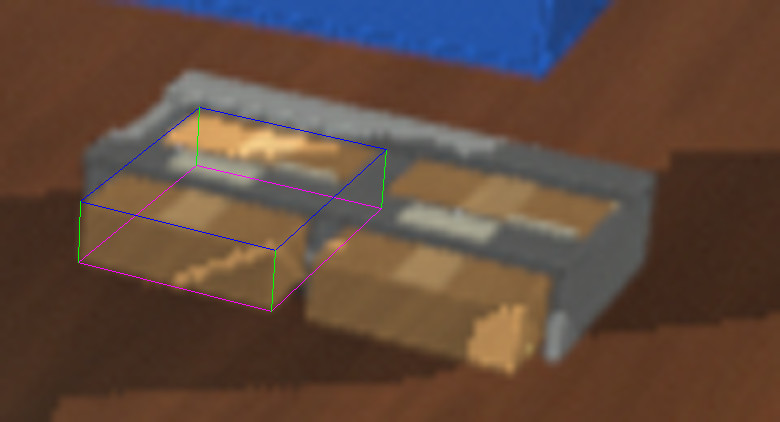

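View pics/end_full.png

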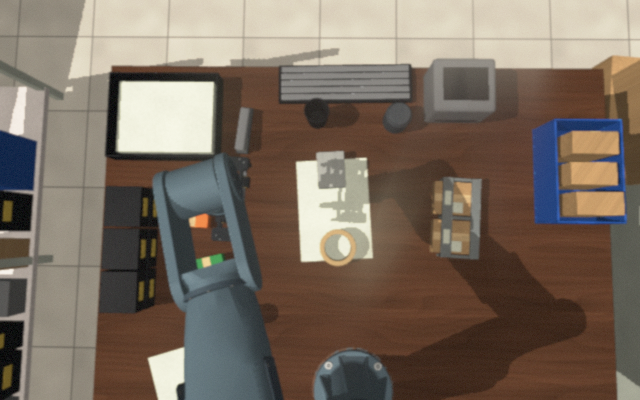

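Both views show the carton home in the free bay, standing out of the mouth by the same amount as the stored carton. The tape roll (338,247), tin (331,170), cup, can and stapler are where they were. The arm is clear, so I'll hand in.

```bash
python3 -c "
from cell import *
print(close_job())"
```

```text
the job is handed in; nothing more can be done
None
```

I slid the brown carton flat, lengthways through the gap and into the free (+x) bay until it stopped against the back wall. Then I backed off, lifted clear and handed in at about 16 s of the 72 s. No verdict was reported.

**In the gap:** mid-gap, the carton's centre was measured at about (0.517, 0.057). That is within 4 mm of the sheet's middle and nearly parallel to the passage.

**Home position:** the fingers stalled within a millimetre of where I expected the wall, and the y force rose from about 5 N to about 11 N. In the last pictures the carton matches the expected home pose and stands out of the mouth by the same amount as the stored carton.

**Other things:** by eye in the last top view, the tape roll, tin, stored carton, stapler, can and cup were where they started. The arm touched nothing at the end.

**Checks that disagreed:**
- The networks' label for the liner was about 6 mm off in x from the rack outline I measured. I used the outline.
- When I asked for the tape roll and tin again, the network put the tape roll in the wrong place. I used the picture for both.
- In the side view, the stored carton's rear edge looked a few pixels off my model at first. The rack's own edges matched it.

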